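Scoop salvaged heat sinks into the latched recovery box

ROBOT

A 6-joint arm with a two-finger parallel gripper is mounted at the origin on a cart in front of the work surface, level with it; the furniture and walls round the work are solid. World frame = base frame: x ahead of the robot, y to its left, z up, the work surface at z = 0. Lengths are in m, angles in rad, forces in N, time in s.
With the tool pointing down it reaches from about 0.35 to 0.8 m from the base axis. Payload 7.3 kg.
Tool frame: the origin (TCP) lies midway between the tips of the shut fingers; the grasp point (between the pads) lies 19 mm behind it (pinch_z is the distance from the TCP to the grasp point, in m); z points along the fingers, y is the line along which they close (so a half turn about z gives the same grasp; the last joint's range is limited). The gripper opens to 85 mm and grips with 20 to 120 N. Pads are 22 mm wide; open, the fingers measure 114 mm over their backs; the gripper's body (76 mm by 85 mm) begins 54 mm behind the grasp point. The pads swing forward as they close: fully open they stand 13 mm farther back than shut.
Start: joints at [1.177, 0.342, 1.524, -0, 1.275, -0.146], TCP at [0.129, 0.509, 0.231] pointing down, gripper open.
Joint ranges: [-2.53, 2.53], [-0.77, 2.02], [0.04, 2.7], [-1, 4.14], [0.28, 2.66], [-3.11, 3.11]. Speed limits (rad/s): [2.57, 2.57, 3.14, 3.14, 3.14, 3.14].

INTERFACE

Orientations are given as a unit quaternion [w, x, y, z].
In Python, from bench import * gives the robot as it stands.
- The arm moves only by the shell command python3 -m crank 'ROWS' [OPENING] [FORCE]. ROWS is a JSON object of lists of equal length, an entry for each row: "dp": the shift along the tool's x, y, z as a fraction of full scale, a list of three; "delta_rot": the turn, a rotation vector about the tool's x, y, z as a fraction of full scale, a list of three. A call has 1 to 12 rows; each row shifts and turns the commanded pose from where the row before left it, along the tool's axes as they then stand; what a row does not reach is not made up. Full scale, the value 1, is 50 mm for a shift and 4 degrees for a turn. A row lasts 1/8 s, in which the tool goes at most 62.5 mm and 10.7 degrees, less where a joint would pass 70% of its speed; a pose out of reach is approached as far as the arm can. A call with a number of a shift or a turn outside -1 to 1 is refused whole. A call with a gripper value outside its range is refused whole. OPENING is the gripper command: -1 is shut, 1 is fully open, values between are in proportion, set as the call begins (- or left out, the last holds). The fingers move at their own pace and stop on an object; FORCE is the grip in N (left out, the last holds). Time passes only in rows, so rows that do not move let the fingers close. It gives the time, the measured TCP pose, the force, the opening and the grip force at its end, in the units of the state.
- get_state(): the state, without advancing time (a new reading comes with each control period).
- capture(name): name is "scene" or "top" or "wrist"; returns a dict with "pixels" (384x512x3 uint8, red, green, blue), "mtx" (3x3 intrinsics, pixels), "position" and "attitude" of the camera in the world. Camera axes: x right, y down, z forward; pixel columns grow to the right and rows downward; lengths in m; the calibration is good to about 2 mm. A picture is of the moment at which its call begins. There is no depth.
- hand_in(): hands the job in; it is judged then, once.
The state is a dict: "time_s": time; "joints": joint angles; "dq": joint speeds; "effort": joint torques, N m; "ee_pos": TCP position; "tcp_rot": TCP orientation; "force": force on the tool from outside, world axes, zero at the start; "wrist_torque": the same for the moment, N m; "gripper_width": finger opening in m; "grasp_force": force on a finger pad.
Only numpy, scipy, OpenCV 4.12 (cv2) and the standard library are available. Lean on these libraries where they do the work, as an engineer would, in place of code of your own. Each camera call takes 0.05 s, during which the arm holds its last target. There are 200 camera calls.

TASK

Press down the orange latch at the front of the blue box and let its sprung lid swing up by itself without touching it. Then, with the steel scoop held by its black handle, shovel all three finned heat sinks out of the grey open-fronted tray and tip them gently into the box from just above its rim, never touching the heat sinks with the gripper itself. Finish with the scoop laid flat on the bench clear of the tray, the lid left open, and everything else where it stood.

Things in the scene. Friction and masses are not known exactly. Their poses are not given: they have to be found in the camera images.
- scoop_grip (a point): grip point on the centre line of the scoop's black handle, a flat bar 18 mm thick across y (pinch it), 22 mm deep, 105 mm long; its axes are the scoop's: x to the lip, z up. The handle leans back from the lip 10 deg from upright and ends 37 mm above this point. Lip: 122 mm ahead (+x), 87 mm below. No pose is given while the scoop is held, so feel for the lip's height
- scoop: steel scoop, 0.2 kg: flat pan 106 mm long (x), 94 mm wide (y), open in front; back wall 36 mm high, side walls 30 mm high tapering to the front; floor 2.5 mm thick, thinned to a sharp wedge over the front 14 mm. Origin under the middle of the pan at its underside, lip at x = +56 mm, back at x = -50 mm, z up. The heat sinks slide off it only when it slopes 26 to 36 deg or more
- sort_tray: grey sheet tray, fixed: floor 3 mm thick, 195 mm long (x), 112 mm wide (y); walls 3 mm thick, 35 mm high at both sides (inner width 106 mm) and the far end, none at the end facing the robot, where the scoop slides in. The far wall leans outward 20 deg. Origin on the bench under its far end; floor from x = -195 mm (open end) to the foot of the far wall at x = -14 mm
- tray_mid (a point): middle of the tray's floor (97.5 mm from either end), on its upper face (3 mm above the bench)
- bin: blue recovery box, fixed, 135 mm long (x), 150 mm wide (y), 55 mm high, walls and floor 4 mm; its latch faces the robot (-x). Origin on the bench under the outer face of the back wall (the hinge side); the box reaches from x = -135 mm to x = 0
- bin_mouth (a point): centre of the box's open mouth, at the height of its rim (55 mm above the bench)
- bin_lid (a joint): angle of the box's lid in rad: 0 shut and latched, about 1.8 fully open. Hinged on top of the back wall; a 4 mm plate that a damped spring swings up and back in 1 to 2 s once the latch lets go; it then stays up, its top about 0.19 m above the bench. Its front edge rises straight up at first, so keep the gripper's body off the box: press from in front
- latch_pad (a point): middle of the top of the orange press pad on the box's front, 32 mm above the bench, 65 mm in front of the box's front wall, near the pad's free end (10 mm further on); pad 34 mm wide (y). Pressed straight down here it swings down against a spring of about 2 to 6 N, frees the lid after about 11 mm, can go 25 mm, and springs back when let go
- bin_latch (a joint): angle of the latch in rad, 0 at rest; the lid is free from about 0.2, stop at 0.5
- sink_0_mid (a point): centre (half-way up) of a finned aluminium heat sink, a block 24 mm (x) x 60 mm (y) x 18 mm (z), about 45 g, the edges of its underside bevelled (6 mm wide, 1.5 mm high), lying in the tray with its long side roughly across it
- sink_1_mid (a point): centre (half-way up) of a finned aluminium heat sink, a block 24 mm (x) x 60 mm (y) x 18 mm (z), about 45 g, the edges of its underside bevelled (6 mm wide, 1.5 mm high), lying in the tray with its long side roughly across it
- sink_2_mid (a point): centre (half-way up) of a finned aluminium heat sink, a block 24 mm (x) x 60 mm (y) x 18 mm (z), about 45 g, the edges of its underside bevelled (6 mm wide, 1.5 mm high), lying in the tray with its long side roughly across it
- bottle: bystander: white square solvent bottle with a steel pump top, 66 x 66 x 123 mm, standing; origin at the middle of its underside
- meter: bystander: yellow and black hand-held multimeter, 145 x 72 x 44 mm, lying flat; origin at the middle of its underside
- tape: bystander: roll of amber tape lying flat, 58 mm across, 12 mm high; origin at the middle of its underside
- cooling_fan: bystander: black square cooling fan lying flat, 60 x 60 x 25 mm; origin at the middle of its underside
Mind the look-alikes: they are no part of the job. Of the things that look like the sort_tray, the larger one is meant.

How it is judged:
On the way, in this order (a step that is already met when the one before it is completed fails the run):
1. the latch has been pressed and the lid has swung open (value of joint bin_lid above 1.5 rad), for 0.2 s.
2. at least one heat sink is carried in the scoop above the tray (((height (world z) of sink_0_mid above 0.075 m and x of sink_0_mid in the frame of scoop between -0.055 and 0.062 m and y of sink_0_mid in the frame of scoop between -0.045 and 0.045 m and z of sink_0_mid in the frame of scoop between 0 and 0.05 m) or (height (world z) of sink_1_mid above 0.075 m and x of sink_1_mid in the frame of scoop between -0.055 and 0.062 m and y of sink_1_mid in the frame of scoop between -0.045 and 0.045 m and z of sink_1_mid in the frame of scoop between 0 and 0.05 m) or (height (world z) of sink_2_mid above 0.075 m and x of sink_2_mid in the frame of scoop between -0.055 and 0.062 m and y of sink_2_mid in the frame of scoop between -0.045 and 0.045 m and z of sink_2_mid in the frame of scoop between 0 and 0.05 m))), for 0.2 s.
At the end, for the whole second after the job is handed in: All three heat sinks lie at rest inside the blue box, their centres between its walls and at least 5 mm below the rim; the lid is still open (over 1.5 rad); the scoop lies at rest flat on the bench (within 0.05 rad and 2.5 mm), its middle at least 120 mm from the middle of the tray floor (x of sink_0_mid in the frame of bin between -0.131 and -0.004 m and y of sink_0_mid in the frame of bin between -0.071 and 0.071 m and z of sink_0_mid in the frame of bin between 0.004 and 0.05 m and x of sink_1_mid in the frame of bin between -0.131 and -0.004 m and y of sink_1_mid in the frame of bin between -0.071 and 0.071 m and z of sink_1_mid in the frame of bin between 0.004 and 0.05 m and x of sink_2_mid in the frame of bin between -0.131 and -0.004 m and y of sink_2_mid in the frame of bin between -0.071 and 0.071 m and z of sink_2_mid in the frame of bin between 0.004 and 0.05 m and linear speed of each of sink_0, sink_1, sink_2, scoop below 0.03 m/s and value of joint bin_lid above 1.5 rad and angle between scoop's own z axis and vertical below 0.05 rad and height (world z) of scoop below 0.0025 m and horizontal distance between scoop and tray_mid above 0.12 m); the robot touches nothing.
It fails at once if the robot touches the lid (over 1.5 N) (contact force between bin_lid and the fingers above 1.5 N or contact force between bin_lid and the arm above 1.5 N).
It fails at once if the gripper touches a heat sink (over 0.5 N) (contact force between any of sink_0, sink_1, sink_2 and the fingers above 0.5 N or contact force between any of sink_0, sink_1, sink_2 and the arm above 0.5 N).
It fails at once if a heat sink is thrown or dropped from high up (faster than 1.6 m/s, a fall of 13 cm) (linear speed of any of sink_0, sink_1, sink_2 above 1.6 m/s).
It fails at once if the bottle, multimeter, tape or fan is shifted more than 30 mm (distance of any of bottle, meter, tape, cooling_fan from where it was at the start of the episode above 0.03 m).
It also fails if it takes over 72 s, if anything falls off the work surface, if the arm or the gripper's body presses on something with over 40 N, if the wrist force passes 120 N, or if a joint passes its speed limit or range.

## Working session

There is one attempt and no reset: what is moved stays moved. The work goes in short steps, Python scripts to look and compute and a shell command to move; the robot and the scene stay as the last step left them, time stands still between calls to the robot, and variables do not carry over. Pictures are saved under pics/ and viewed, at most 10 in all, crops included, and the job is handed in when it is done.

```bash
ls; mkdir -p pics
python3 - <<'E'
from bench import *
import cv2,numpy as np
print(get_state())
for n in("scene","top"):
    c=capture(n); cv2.imwrite(f"pics/{n}0.png",c["pixels"][...,::-1]); np.savez(f"{n}0.npz",**c); print(n,c["mtx"],c["position"],c["attitude"])
E
```

```text
pics
{'time_s': 0.0, 'joints': array([ 1.17696470e+00,  3.42736979e-01,  1.52504654e+00,  9.99316482e-06,
        1.27541496e+00, -1.46016047e-01]), 'dq': array([-0.0007171 ,  0.00043272,  0.00170172, -0.00111075,  0.00162834,
        0.00071608]), 'effort': array([-3.89114916e-06, -4.33681118e+01, -2.46008259e+01, -6.40619146e-05,
        7.92388018e-03, -1.72041598e-05]), 'ee_pos': array([0.12859683, 0.5085748 , 0.23060827]), 'tcp_rot': array([-2.18708639e-04,  1.23592378e-01,  9.92332746e-01, -7.72564192e-04]), 'force': array([-1.03017096, -0.01707779, -0.85663266]), 'wrist_torque': array([0.00450555, 0.04072372, 0.0220226 ]), 'grasp_force': 0.0, 'gripper_width': 0.08563957933376759}
scene [[496.55854798   0.         258.63358406]
 [  0.         496.55854798 187.66287281]
 [  0.           0.           1.        ]] [-0.61177917 -1.13714741  1.08473677] [-0.45713493  0.80237866 -0.32643724  0.20163051]
top [[448.12394467   0.         263.6559159 ]
 [  0.         448.12394467 192.95736434]
 [  0.           0.           1.        ]] [0.29872701 0.07895769 1.52100481] [ 0.08121352 -0.70046008  0.704569   -0.07964025]
```

View pics/scene0.png

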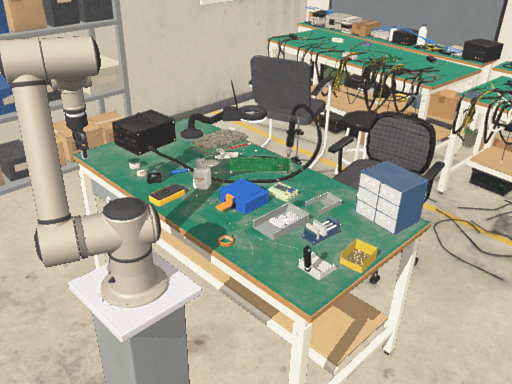

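View pics/top0.png

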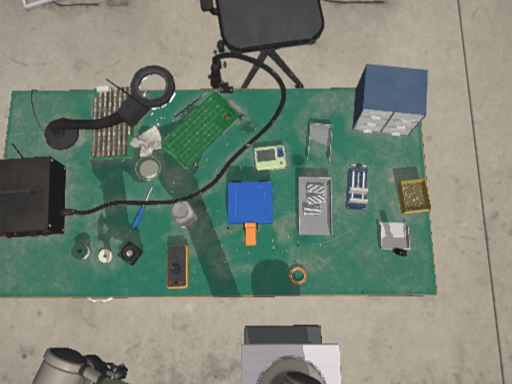

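The scene shows the box at about (243,195) with its latch toward the robot, the tray at (282,220) and the scoop at (317,262). The top view shows the box at (250,202), latch (251,235), larger tray (314,206) holding the sinks, and scoop (394,236) with its handle top at (400,252).

```bash
cat > h.py <<'E'
import numpy as np,cv2
from scipy.spatial.transform import Rotation as R
def rot(q): return R.from_quat([q[1],q[2],q[3],q[0]]).as_matrix()
def ray(c,u,v,z):
    d=rot(c["attitude"])@np.linalg.inv(c["mtx"])@np.array([u,v,1.]); p=np.array(c["position"])
    return p+d*(z-p[2])/d[2]
def tri(cs,uvs):
    A=np.zeros((3,3));b=np.zeros(3)
    for c,(u,v) in zip(cs,uvs):
        d=rot(c["attitude"])@np.linalg.inv(c["mtx"])@np.array([u,v,1.]);d/=np.linalg.norm(d)
        M=np.eye(3)-np.outer(d,d);A+=M;b+=M@np.array(c["position"])
    return np.linalg.solve(A,b)
def proj(c,P):
    q=c["mtx"]@(rot(c["attitude"]).T@(np.array(P)-c["position"]));return q[:2]/q[2]
E
python3 - <<'E'
from h import *
T=dict(np.load("top0.npz"));S=dict(np.load("scene0.npz"))
im=T["pixels"];cv2.imwrite("pics/crop0.png",cv2.resize(im[120:300,220:420],None,fx=4,fy=3.33*1.2/1,interpolation=cv2.INTER_CUBIC)[:600,:,::-1]) if 0 else cv2.imwrite("pics/crop0.png",cv2.resize(im[140:290,220:420],None,fx=4,fy=4,interpolation=cv2.INTER_CUBIC)[...,::-1])
hsv=cv2.cvtColor(im,cv2.COLOR_RGB2HSV)
def mask(lo,hi,roi):
    m=cv2.inRange(hsv,lo,hi);k=np.zeros_like(m);a,b,c,d=roi;k[b:d,a:c]=m[b:d,a:c];
    cs,_=cv2.findContours(k,0,1);c=max(cs,key=cv2.contourArea);return c
for n,lo,hi,roi,z in[("box",(105,120,60),(125,255,255),(215,170,285,230),.057),("latch",(5,120,100),(20,255,255),(235,215,265,255),.032),("tray",(0,0,60),(179,40,255),(292,168,340,240),.035),("scoop",(0,0,130),(179,40,255),(370,210,415,255),.0)]:
    r=cv2.minAreaRect(mask(lo,hi,roi));P=[ray(T,*p,z)[:2].round(4) for p in cv2.boxPoints(r)];print(n,r,P,np.mean(P,0))
E
```

```text
box ((250.0, 202.0), (42.0, 44.0), 90.0) [array([0.6806, 0.2014]), array([0.6796, 0.0529]), array([0.5364, 0.0543]), array([0.5373, 0.1996])] [0.608475 0.12705 ]
latch ((250.0, 234.0), (22.0, 10.0), 90.0) [array([0.541 , 0.1446]), array([0.5408, 0.111 ]), array([0.4669, 0.1111]), array([0.4671, 0.1443])] [0.50395 0.12775]
tray ((315.0, 201.5), (65.0, 34.0), 90.0) [array([ 0.7275, -0.0375]), array([ 0.7268, -0.1546]), array([ 0.5017, -0.1456]), array([ 0.5024, -0.0324])] [ 0.6146   -0.092525]
scoop ((394.5, 235.5), (27.0, 31.0), 90.0) [array([ 0.5469, -0.3137]), array([ 0.5463, -0.4199]), array([ 0.4539, -0.4126]), array([ 0.4545, -0.3078])] [ 0.5004 -0.3635]
```

View pics/crop0.png

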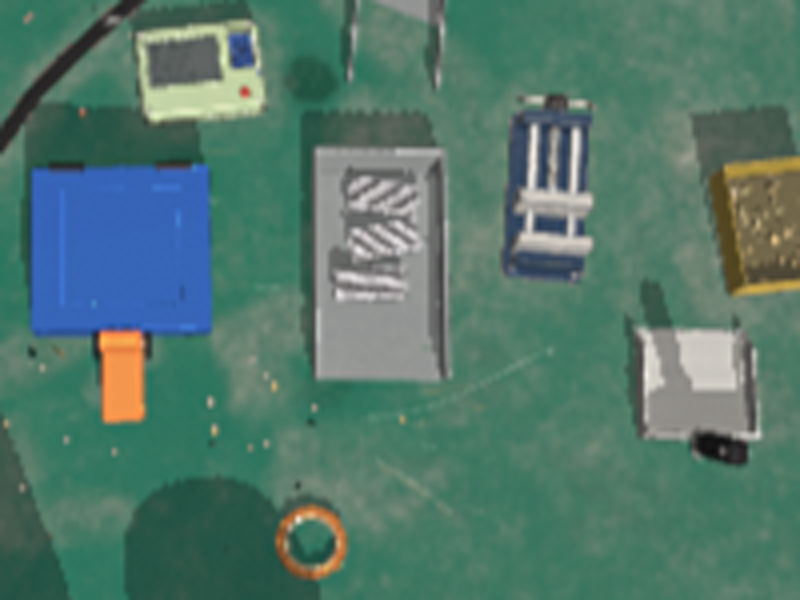

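The crop confirms the layout: box square to the world, latch pad ending at crop pixel (123,420), three sinks in the upper tray at (382,195), (385,238), (370,282), and the scoop's handle at (720,448). I'll move to the latch.

```bash
python3 -m crank '{"dp":[[0,0,0],[0,0,0],[0,0,0],[0,0,0],[-0.85,-0.95,0],[-0.85,-0.95,0],[-0.85,-0.95,0],[-0.85,-0.95,0],[-0.85,-0.95,0],[-0.85,-0.95,0],[-0.85,-0.95,0],[-0.85,-0.95,0]],"delta_rot":[[0,0,-0.89],[0,0,-0.89],[0,0,-0.89],[0,0,-0.89],[0,0,0],[0,0,0],[0,0,0],[0,0,0],[0,0,0],[0,0,0],[0,0,0],[0,0,0]]}' -1 40
python3 - <<'E'
from bench import *
from h import *
c=capture("wrist");np.savez("w1.npz",**c);cv2.imwrite("pics/w1.png",c["pixels"][...,::-1]);print(c["position"])
s=get_state();print(s["ee_pos"],rot(s["tcp_rot"]).round(3))
hsv=cv2.cvtColor(c["pixels"],cv2.COLOR_RGB2HSV)
m=cv2.inRange(hsv,(5,120,100),(20,255,255));cs,_=cv2.findContours(m,0,1);k=max(cs,key=cv2.contourArea);r=cv2.minAreaRect(k);print(r,[ray(c,*p,.032).round(4) for p in cv2.boxPoints(r)])
E
```

```text
time_s: 1.6
ee_pos: [0.4634, 0.1348, 0.2311]
tcp_rot: [-0.0, -0.0, 1.0, 0.0]
force: [0.1, 2.2, -0.4]
gripper_width: 0.0
grasp_force: 0.0
[0.39080605 0.1352895  0.3737609 ]
[0.46815713 0.12946134 0.23099694] [[-1.     0.003  0.003]
 [ 0.003  1.    -0.003]
 [-0.003 -0.003 -1.   ]]
((98.5, 73.5), (61.0, 59.0), 90.0) [array([ 0.343, -0.041,  0.032]), array([0.3431, 0.0133, 0.032 ]), array([0.3972, 0.0072, 0.032 ]), array([ 0.3972, -0.0498,  0.032 ])]
```

View pics/w1.png

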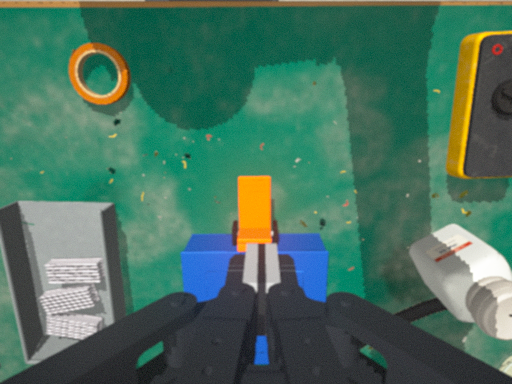

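The wrist view shows the orange pad with its free end at (254,176) and its base at (254,245), and the tray with sinks at (75,270), (68,300) and (74,326). The tape is at (100,72).

Run:
```python
from h import *
c=dict(np.load("w1.npz"))
for n,u,v,z in[("pad end",254.5,176,.032),("pad base",254.5,243,.032),("box front L",183,248,.055),("boxfrontR",327,248,.055),("tray near L",18,203,.035),("tray near R",113,203,.035),("tray near inner R floor",104,222,.003),("tray nearL floor",22,222,.003),("s0",75,262,.021),("s1",70,293,.021),("s2",74,320,.021),("far L in",30,361,.003)]:
    print(n,ray(c,u,v,z)[:2].round(4))
T=dict(np.load("top0.npz"))
for p in [(.61,-.09,.035)]: print(proj(c,p))
```

```text
pad end [0.4686 0.1291]
pad base [0.5434 0.1286]
box front L [0.5385 0.056 ]
boxfrontR [0.5388 0.2031]
tray near L [ 0.4964 -0.1173]
tray near R [ 0.4965 -0.0185]
tray near inner R floor [ 0.5296 -0.0463]
tray nearL floor [ 0.5294 -0.1413]
s0 [ 0.5715 -0.0772]
s1 [ 0.6119 -0.0894]
s2 [ 0.649  -0.0906]
far L in [ 0.7254 -0.1703]
[ 62.58986162 298.34762238]
```

```bash
python3 -m crank '{"dp":[[-0.03,0,0.86],[-0.03,0,0.86],[-0.03,0,0.86],[-0.03,0,0.86],[0,0,0],[0,0,0],[0,0,0],[0,0,0],[0.06,0,0.21],[0.06,0,0.21],[0.06,0,0.21],[0.06,0,0.21]],"delta_rot":[[0,0,0],[0,0,0],[0,0,0],[0,0,0],[0,-1,0],[0,-1,0],[0,-1,0],[0,-1,0],[0,0,0],[0,0,0],[0,0,0],[0,0,0]]}'
python3 -m crank '{"dp":[[0,0,0],[0,0,0],[0,0,0],[0,0,0]],"delta_rot":[[0,0,0],[0,0,0],[0,0,0],[0,0,0]]}'
python3 - <<'E'
from bench import *
from h import *
c=capture("wrist");cv2.imwrite("pics/w2.png",c["pixels"][...,::-1]);c=capture("top");cv2.imwrite("pics/t2.png",cv2.resize(c["pixels"][140:290,220:420],None,fx=3,fy=3)[...,::-1])
E
```

```text
time_s: 3.15
ee_pos: [0.4693, 0.137, 0.0171]
tcp_rot: [0.136, -0.0, 0.991, -0.001]
force: [-2.5, -2.5, 4.0]
gripper_width: 0.0002
grasp_force: 2.2
time_s: 3.65
ee_pos: [0.4695, 0.1372, 0.0184]
tcp_rot: [0.137, -0.0, 0.991, -0.001]
force: [-4.2, -2.8, 3.7]
gripper_width: -0.0001
grasp_force: 2.2
```

View pics/t2.png

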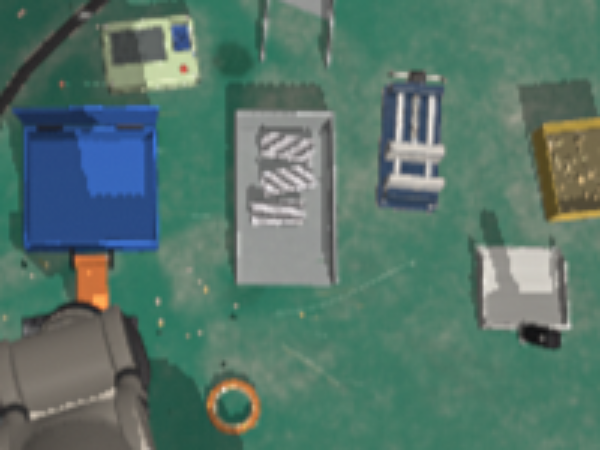

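The top view shows the lid up at the hinge side of the box (88,118), with the interior visible. I'll retreat straight up and move to look at the scoop.

```bash
python3 -m crank '{"dp":[[-0.27,0,-0.92],[-0.27,0,-0.92],[-0.27,0,-0.92],[-0.27,0,-0.92],[0,0,0],[0,0,0],[0,0,0],[0,0,0],[-0.1,-0.95,0],[-0.1,-0.95,0],[0,-0.95,0],[0,-0.95,0]],"delta_rot":[[0,0,0],[0,0,0],[0,0,0],[0,0,0],[0,1,0],[0,1,0],[0,1,0],[0,1,0],[0,0,0],[0,0,0],[0,0,0],[0,0,0]]}'
python3 -m crank '{"dp":[[0,-0.95,0],[0,-0.95,0],[0,-0.95,0],[0,-0.95,0],[0,-0.95,0],[0,0,0],[0,0,0]],"delta_rot":[[0,0,0],[0,0,0],[0,0,0],[0,0,0],[0,0,0],[0,0,0],[0,0,0]]}' 1
python3 - <<'E'
from bench import *
from h import *
c=capture("wrist");np.savez("w3.npz",**c);cv2.imwrite("pics/w3.png",c["pixels"][...,::-1]);print(c["position"])
s=get_state();print(s["ee_pos"],rot(s["tcp_rot"]).round(3),s["force"])
E
```

```text
time_s: 5.25
ee_pos: [0.4827, -0.0541, 0.2105]
tcp_rot: [-0.001, -0.0, 1.0, -0.001]
force: [1.0, -0.0, 0.2]
gripper_width: -0.0002
grasp_force: 0.0
time_s: 6.12
ee_pos: [0.4821, -0.2898, 0.2103]
tcp_rot: [-0.002, -0.0, 1.0, -0.001]
force: [0.7, 0.5, -0.2]
gripper_width: 0.0853
grasp_force: 0.0
[ 0.41001495 -0.28910507  0.35311428]
[ 0.48216644 -0.28924512  0.21042895] [[-1.    -0.001 -0.004]
 [-0.001  1.    -0.001]
 [ 0.004 -0.001 -1.   ]] [ 0.64692473  0.72411    -0.3946306 ]
```

View pics/w3.png

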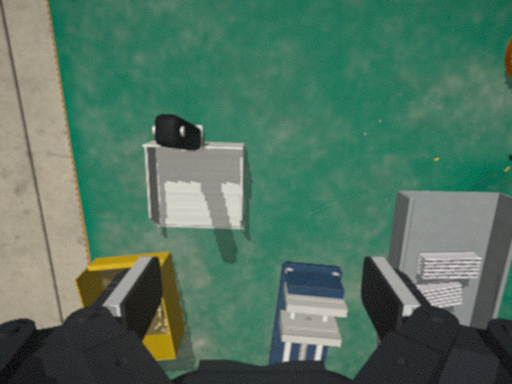

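The wrist view shows the scoop with its pan at (197,187), front lip from (150,222) to (243,228), back-wall top from (146,144) to (244,146), and handle top near (168,130).

```bash
python3 - <<'E'
from h import *
c=dict(np.load("w3.npz"));im=c["pixels"]
g=cv2.cvtColor(im,cv2.COLOR_RGB2HSV)
m=((g[...,1]<60)&(g[...,2]>90)).astype(np.uint8);m[:100]=0;m[250:]=0;m[:,:135]=0;m[:,255:]=0
m=cv2.morphologyEx(m,cv2.MORPH_OPEN,np.ones((3,3)))
for r in range(140,236,6):
    x=np.where(m[r])[0];print(r,x.min() if len(x) else None,x.max() if len(x) else None,end=' | ')
print()
for col in range(150,246,8):
    x=np.where(m[:,col])[0];print(col,x.min(),x.max(),end=' | ')
print()
k=((g[...,2]<60)).astype(np.uint8);k[160:]=0;k[:105]=0;k[:,:140]=0;k[:,215:]=0
cs,_=cv2.findContours(k,0,1);q=max(cs,key=cv2.contourArea);print(cv2.minAreaRect(q),cv2.boundingRect(q), cv2.approxPolyDP(q,2,True)[:,0].tolist())
for n,u,v,z in[("lipL",153,226,0),("lipR",243,229,0),("backL",146,145,.036),("backR",244,146,.036)]:print(n,ray(c,u,v,z)[:2].round(4))
T=dict(np.load("top0.npz"))
for uv in[(400,252),(403,252)]: print(tri([c,T],[(168,128),uv]).round(4))
E
python3 - <<'E'
import cv2
a=cv2.imread("pics/w3.png")[100:240,135:255];cv2.imwrite("pics/w3c.png",cv2.resize(a,None,fx=4,fy=4,interpolation=cv2.INTER_CUBIC))
E
```

```text
140 152 155 | 146 142 244 | 152 144 243 | 158 144 244 | 164 144 244 | 170 145 243 | 176 145 243 | 182 145 243 | 188 146 243 | 194 147 243 | 200 147 243 | 206 147 243 | 212 148 243 | 218 149 243 | 224 155 243 | 230 156 162 | 
150 141 242 | 158 144 249 | 166 147 249 | 174 148 249 | 182 126 249 | 190 150 249 | 198 125 228 | 206 142 228 | 214 142 228 | 222 142 228 | 230 142 229 | 238 143 229 | 
((177.63104248046875, 131.49534606933594), (47.59681701660156, 31.77432632446289), 7.4314093589782715) (155, 115, 46, 35) [[157, 117], [155, 122], [158, 143], [189, 149], [199, 146], [199, 131], [193, 125], [174, 115]]
lipL [ 0.5457 -0.4089]
lipR [ 0.5494 -0.3092]
backL [ 0.4516 -0.3958]
backR [ 0.4526 -0.3049]
[ 0.4501 -0.4085 -0.0969]
[ 0.4291 -0.3459  0.1393]
```

View pics/w3c.png

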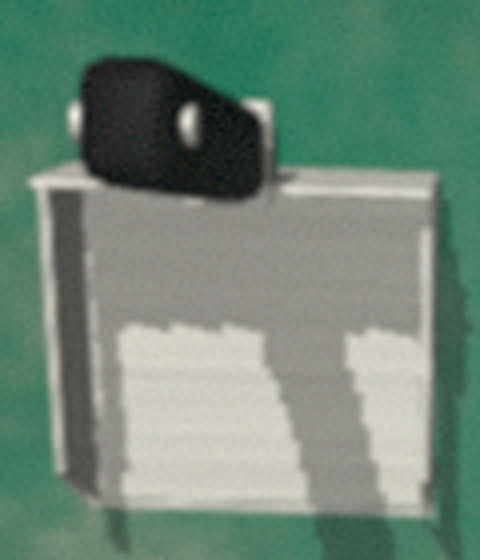

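The crop shows the black handle leaning back from the middle of the back wall, top face at about crop (120,120), and the floor lip from crop (95,505) to (430,515).

Run:
```python
from h import *
c=dict(np.load("w3.npz"))
L=ray(c,135+95/4,100+506/4,0);Rr=ray(c,135+432/4,100+516/4,0);print(L,Rr,np.linalg.norm(L-Rr))
mid=(L+Rr)/2
for yaw in(-.02,-.035):
    gx=mid[:2]-.122*np.array([np.cos(yaw),np.sin(yaw)]);print(yaw,gx)
    f=lambda x,y,z:proj(c,[gx[0]+x*np.cos(yaw)-y*np.sin(yaw),gx[1]+x*np.sin(yaw)+y*np.cos(yaw),.087+z]).round(1)
    for z,dx in((.037,-.0065),(-.06,.0106)): print(z,[f(dx+a,b,z) for a in(-.011,.011) for b in(-.009,.009)])
    print("back corners",[f(.122-.106,b,-.087+.036) for b in(-.047,.047)],"lip",[f(.122,b,-.087) for b in(-.047,.047)])
```

```text
[ 0.54627474 -0.40254525  0.        ] [ 0.54939531 -0.30921906  0.        ] 0.09337834963500151
-0.02 [ 0.42585942 -0.35344232]
0.037 [array([147.6,  95.4]), array([175.6,  95.9]), array([150.1, 130.1]), array([177.3, 130.6])]
-0.06 [array([182.2, 115.4]), array([201.6, 115.7]), array([183.3, 139.2]), array([202.3, 139.5])]
back corners [array([139.5, 133.4]), array([241.8, 135.3])] lip [array([158.5, 227. ]), array([243.3, 228.5])]
-0.035 [ 0.42590974 -0.35161303]
0.037 [array([150.8,  95.2]), array([178.8,  96.2]), array([152.8, 129.9]), array([180. , 130.9])]
-0.06 [array([184.2, 115.3]), array([203.5, 115.9]), array([184.9, 139.1]), array([203.9, 139.7])]
back corners [array([141.2, 132.7]), array([243.5, 136.1])] lip [array([158.5, 226.4]), array([243.3, 229.1])]
```

Run:
```python
from h import *
c=dict(np.load("w3.npz"))
for z in(.095,.107,.115):print(z,ray(c,167.5,130.5,z)[:2], [np.linalg.norm(ray(c,153,130.5,z)-ray(c,182.5,130.5,z))])
T=dict(np.load("top0.npz"));im=T["pixels"];g=im[225:262,375:420].max(2)
k=(g<70).astype(np.uint8);ys,xs=np.where(k);print(xs.min()+375,xs.max()+375,ys.min()+225,ys.max()+225)
for z in(.05,.1,.12):print(z,ray(T,400,252,z)[:2])
```

```text
0.095 [ 0.43306482 -0.35887067] [np.float64(0.022018112614886856)]
0.107 [ 0.43199321 -0.35562719] [np.float64(0.02099446778976347)]
0.115 [ 0.4312788  -0.35346488] [np.float64(0.020312037906347842)]
393 406 248 255
0.05 [ 0.43925393 -0.3630374 ]
0.1 [ 0.43447737 -0.34801382]
0.12 [ 0.43256675 -0.34200439]
```

```bash
python3 -m crank '{"dp":[[0.69,-0.64,0],[0.69,-0.64,0],[0,0,0],[0,0,0],[0,0,0],[0,0,0],[0,0,0.8],[0,0,0.8],[0,0,0.7],[0,0,0.58],[0,0,0],[0,0,0]],"delta_rot":[[0,0,0],[0,0,0],[0,-0.83,0.17],[0,-0.83,0.17],[0,-0.83,0.17],[0,0,0],[0,0,0],[0,0,0],[0,0,0],[0,0,0],[0,0,0],[0,0,0]]}' 1
python3 - <<'E'
from bench import *
from h import *
c=capture("wrist");np.savez("w4.npz",**c);cv2.imwrite("pics/w4.png",c["pixels"][...,::-1])
s=get_state();print(s["ee_pos"],rot(s["tcp_rot"]).round(3),s["force"])
E
```

```text
time_s: 7.68
ee_pos: [0.438, -0.3548, 0.07]
tcp_rot: [0.085, 0.017, 0.996, -0.001]
force: [0.1, -0.7, -0.6]
gripper_width: 0.0853
grasp_force: 0.0
[ 0.43802045 -0.35506801  0.07032654] [[-0.985  0.034  0.17 ]
 [ 0.034  0.999 -0.006]
 [-0.17  -0.    -0.985]] [-0.20226083  0.21358713  0.40678449]
```

View pics/w4.png

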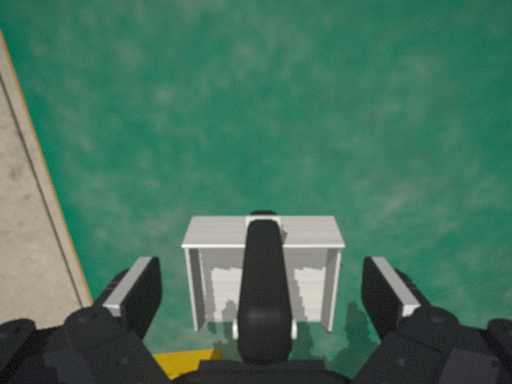

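The wrist view shows the handle (264,280) centred between the open pads (150 and 375) with the back wall square in the image, so I'll close on it.

```bash
python3 -m crank '{"dp":[[0,0,0],[0,0,0],[0,0,0],[0,0,0],[0,0,0],[0,0,0],[0,0,0],[0,0,0]],"delta_rot":[[0,0,0],[0,0,0],[0,0,0],[0,0,0],[0,0,0],[0,0,0],[0,0,0],[0,0,0]]}' -1 100
python3 -m crank '{"dp":[[-0.17,0,-0.98],[-0.17,0,-0.98],[0,0,0],[0,0,0]],"delta_rot":[[0,0,0],[0,0,-0.5],[0,0,0],[0,0,0]]}'
python3 - <<'E'
from bench import *
from h import *
c=capture("wrist");np.savez("w5.npz",**c);cv2.imwrite("pics/w5.png",c["pixels"][...,::-1])
c=capture("top");np.savez("t5.npz",**c);s=capture("scene");np.savez("s5.npz",**s)
s=get_state();print(s["ee_pos"],rot(s["tcp_rot"]).round(3),s["force"],s["wrist_torque"])
T=c;im=T["pixels"];g=cv2.cvtColor(im,cv2.COLOR_RGB2HSV)
t=im[160:250,292:340];cv2.imwrite("pics/t5.png",cv2.resize(t,None,fx=6,fy=6,interpolation=cv2.INTER_CUBIC)[...,::-1])
E
```

```text
time_s: 8.72
ee_pos: [0.4372, -0.3547, 0.069]
tcp_rot: [0.085, 0.018, 0.996, -0.001]
force: [-2.4, 2.0, 5.4]
gripper_width: 0.0166
grasp_force: 97.5
time_s: 9.22
ee_pos: [0.4368, -0.3542, 0.1671]
tcp_rot: [0.084, 0.0, 0.996, -0.001]
force: [0.2, 0.4, -1.6]
gripper_width: 0.017
grasp_force: 98.5
[ 0.43675693 -0.35405379  0.16642369] [[-0.986  0.001  0.167]
 [ 0.001  1.    -0.001]
 [-0.167 -0.001 -0.986]] [-0.60162964 -0.17961033 -2.39306602] [0.00717578 0.25814134 0.02319335]
```

View pics/t5.png

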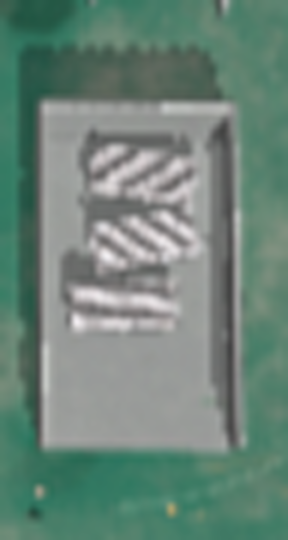

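The crop shows the tray's left wall at crop x≈40, its right wall at x≈240, near end y≈448 and far top y≈103. The sinks are at (143,172), (147,237) and (125,305).

Run:
```python
from h import *
c=dict(np.load("t5.npz"));w=dict(np.load("w1.npz"));v3=dict(np.load("w3.npz"))
f=lambda a,b,z:ray(c,292+a/6-.4,160+b/6-.4,z)[:2].round(4)
print("L near/far",f(39,447,.035),f(39,103,.035),"R",f(243,447,.035),f(237,103,.035))
print("near floor z0",f(130,449,.003))
for a,b in((143,172),(147,237),(125,305)):print("sink",f(a,b,.03 if 0 else .02))
# wrist view w1 tray walls: row scans
for n,k in(("w1",w),("w3",v3)):
    g=cv2.cvtColor(k["pixels"],cv2.COLOR_RGB2HSV);m=((g[...,1]<45)&(g[...,2]>70)).astype(np.uint8)
    x0,x1=(0,140) if n=="w1" else(370,512)
    for r in range(190,350,8):
        x=np.where(m[r,x0:x1])[0]+x0
        print(n,r,(x.min(),x.max(),ray(k,x.min(),r,.035)[:2].round(4),ray(k,x.max(),r,.035)[:2].round(4)) if len(x) else None)
```

```text
L near/far [ 0.502  -0.0327] [ 0.6998 -0.0372] R [ 0.5014 -0.1459] [ 0.6991 -0.1504]
near floor z0 [ 0.505  -0.0867]
sink [ 0.6625 -0.0972]
sink [ 0.6243 -0.0982]
sink [ 0.5848 -0.0845]
w1 190 None
w1 198 None
w1 206 (np.int64(4), np.int64(113), array([ 0.4996, -0.1326]), array([ 0.4998, -0.0189]))
w1 214 (np.int64(7), np.int64(113), array([ 0.5085, -0.1314]), array([ 0.5087, -0.02  ]))
w1 222 (np.int64(0), np.int64(115), array([ 0.5174, -0.1407]), array([ 0.5176, -0.019 ]))
w1 230 (np.int64(0), np.int64(116), array([ 0.5265, -0.1427]), array([ 0.5267, -0.0191]))
w1 238 (np.int64(0), np.int64(117), array([ 0.5357, -0.1447]), array([ 0.536 , -0.0191]))
w1 246 (np.int64(0), np.int64(118), array([ 0.5451, -0.1468]), array([ 0.5453, -0.0192]))
w1 254 (np.int64(2), np.int64(118), array([ 0.5546, -0.1467]), array([ 0.5548, -0.0204]))
w1 262 (np.int64(4), np.int64(119), array([ 0.5642, -0.1466]), array([ 0.5645, -0.0204]))
w1 270 (np.int64(5), np.int64(120), array([ 0.574 , -0.1476]), array([ 0.5743, -0.0205]))
w1 278 (np.int64(7), np.int64(121), array([ 0.5839, -0.1475]), array([ 0.5842, -
[... 1714 characters left out ...]
.5908, -0.1595]), array([ 0.591 , -0.0327]))
w3 286 (np.int64(390), np.int64(504), array([ 0.6002, -0.1532]), array([ 0.6004, -0.0329]))
w3 294 (np.int64(396), np.int64(502), array([ 0.6098, -0.1458]), array([ 0.61  , -0.0331]))
w3 302 (np.int64(401), np.int64(500), array([ 0.6196, -0.1394]), array([ 0.6198, -0.0333]))
w3 310 (np.int64(402), np.int64(498), array([ 0.6295, -0.1372]), array([ 0.6297, -0.0335]))
w3 318 (np.int64(457), np.int64(496), array([ 0.6396, -0.0762]), array([ 0.6397, -0.0338]))
w3 326 (np.int64(466), np.int64(485), array([ 0.6498, -0.0647]), array([ 0.6499, -0.0438]))
w3 334 None
w3 342 (np.int64(376), np.int64(379), array([ 0.6705, -0.1614]), array([ 0.6705, -0.158 ]))
```

```bash
python3 - <<'E'
from h import *
for n,z in(("w4",0.),("w5",.0974)):
    c=dict(np.load(n+".npz"));im=c["pixels"].astype(int)
    g=cv2.cvtColor(c["pixels"],cv2.COLOR_RGB2HSV)
    m=((g[...,1]<60)&(g[...,2]>75)).astype(np.uint8)
    print(n,c["position"])
    for col in(200,206,212,220,228,302,310,318,324,330):
        v=np.where(m[200:352,col])[0]+200
        # last row of the pan before green
        gr=np.where((g[:,col,0]>60)&(g[:,col,0]<95)&(g[:,col,1]>90))[0];gr=gr[gr>250]
        e=gr.min() if len(gr) else None
        print(col,v.min(),v.max(),"green",e,ray(c,col,e,z)[:2].round(4) if e else "", "backtop",ray(c,col,v.min(),z+.036)[:2].round(4))
E
python3 - <<'E'
import cv2
a=cv2.imread("pics/w4.png")[200:360,170:360];b=cv2.imread("pics/w5.png")[200:360,170:360]
cv2.imwrite("pics/c45.png",cv2.hconcat([cv2.resize(x,None,fx=2.1,fy=2.1) if 0 else cv2.resize(x,(399,336)) for x in(a,b)]))
E
```

```text
w4 [ 0.34229713 -0.35102114  0.19812138]
200 216 348 green None  backtop [ 0.4321 -0.3872]
206 216 347 green None  backtop [ 0.4323 -0.3839]
212 216 347 green None  backtop [ 0.4324 -0.3807]
220 216 347 green None  backtop [ 0.4325 -0.3763]
228 216 350 green None  backtop [ 0.4327 -0.3719]
302 215 321 green 323 [ 0.5521 -0.3255] backtop [ 0.4336 -0.3316]
310 215 321 green 323 [ 0.5523 -0.3192] backtop [ 0.4337 -0.3272]
318 216 321 green 323 [ 0.5526 -0.3128] backtop [ 0.4345 -0.3228]
324 215 327 green 329 [ 0.5593 -0.3077] backtop [ 0.434  -0.3196]
330 216 332 green 350 [ 0.5838 -0.3016] backtop [ 0.4347 -0.3163]
w5 [ 0.34138348 -0.35323583  0.29547741]
200 205 284 green None  backtop [ 0.4252 -0.3863]
206 216 272 green None  backtop [ 0.4319 -0.3836]
212 200 270 green None  backtop [ 0.4222 -0.3797]
220 200 283 green None  backtop [ 0.4222 -0.3754]
228 200 289 green 350 [ 0.5796 -0.3815] backtop [ 0.4222 -0.3712]
302 216 283 green None  backtop [ 0.432  -0.3313]
310 216 257 green None  backtop [ 0.432  -0.3269]
318 216 278 green None  backtop [ 0.432  -0.3226]
324 216 285 green None  backtop [ 0.4321 -0.3193]
330 216 296 green None  backtop [ 0.4321 -0.316 ]
```

```bash
python3 -m crank '{"dp":[[0.14,0.89,0],[0,0.89,0],[0,0.89,0],[0,0.89,0],[0,0.89,0],[0,0.89,0],[0,0,0],[0,0,0],[0.1,0,0.55],[0.1,0,0.55],[0.1,0,0.55],[0,0,0]],"delta_rot":[[0,0,0],[0,0,0],[0,0,0],[0,0,0],[0,0,0],[0,0,0],[0,0.25,0.33],[0,0.25,0],[0,0,0],[0,0,0],[0,0,0],[0,0,0]]}'
python3 - <<'E'
from bench import *
from h import *
s=get_state();print(s["ee_pos"],R.from_matrix(rot(s["tcp_rot"])).as_matrix().round(3),s["force"],s["wrist_torque"])
c=capture("top");np.savez("t6.npz",**c);cv2.imwrite("pics/t6.png",cv2.resize(c["pixels"][160:270,280:350],None,fx=5,fy=5,interpolation=cv2.INTER_CUBIC)[...,::-1])
c=capture("scene");np.savez("s6.npz",**c)
cv2.imwrite("pics/s6.png",cv2.resize(c["pixels"][170:270,230:350],None,fx=5,fy=5,interpolation=cv2.INTER_CUBIC)[...,::-1])
E
```

```text
time_s: 10.88
ee_pos: [0.4257, -0.0883, 0.0805]
tcp_rot: [0.065, 0.012, 0.998, -0.0]
force: [-0.5, -1.5, -2.2]
gripper_width: 0.017
grasp_force: 98.7
[ 0.42565502 -0.08825004  0.08047058] [[-0.991  0.025  0.13 ]
 [ 0.025  1.    -0.002]
 [-0.13   0.001 -0.992]] [-0.48701914 -1.48429976 -2.16937371] [-0.06017497  0.21340306  0.02309918]
```

```bash
python3 -m crank '{"dp":[[0.005,0.03,0.04],[0.005,0,0.04],[0,0,0]],"delta_rot":[[0,0,0],[0,0,0],[0,0,0]]}'
python3 -m crank '{"dp":[[0.002,0,0.02],[0.002,0,0.02],[0,0,0]],"delta_rot":[[0,0,0],[0,0,0],[0,0,0]]}'
python3 -m crank '{"dp":[[0.002,0,0.02],[0.002,0,0.02],[0,0,0]],"delta_rot":[[0,0,0],[0,0,0],[0,0,0]]}'
```

```text
time_s: 11.35
ee_pos: [0.4271, -0.0862, 0.0785]
tcp_rot: [0.068, 0.012, 0.998, -0.001]
force: [0.0, 0.3, -1.0]
gripper_width: 0.0169
grasp_force: 98.7
time_s: 11.72
ee_pos: [0.4271, -0.0862, 0.0762]
tcp_rot: [0.067, 0.012, 0.998, -0.001]
force: [-0.0, 0.9, -1.8]
gripper_width: 0.0168
grasp_force: 98.9
time_s: 12.1
ee_pos: [0.4269, -0.0862, 0.0749]
tcp_rot: [0.068, 0.012, 0.998, -0.001]
force: [-7.0, 1.0, 11.4]
gripper_width: 0.0172
grasp_force: 101.2
```

```bash
python3 -m crank '{"dp":[[-0.001,0,-0.012],[-0.2,0,0.026],[-0.2,0,0.026],[-0.2,0,0.026],[-0.2,0,0.026],[0,0,0]],"delta_rot":[[0,0,0],[0,0,0],[0,0,0],[0,0,0],[0,0,0],[0,0,0]]}'
python3 -m crank '{"dp":[[-0.2,0,0.026],[-0.2,0,0.026],[-0.2,0,0.026],[0,0,0]],"delta_rot":[[0,0,0],[0,0,0],[0,0,0],[0,0,0]]}'
python3 - <<'E'
from bench import *
from h import *
s=get_state();print(s["ee_pos"],s["force"],s["wrist_torque"])
c=capture("top");a=c["pixels"][160:260,285:345];b=capture("wrist")["pixels"]
cv2.imwrite("pics/a7.png",cv2.hconcat([cv2.resize(a,(288,480),interpolation=cv2.INTER_CUBIC),cv2.resize(b,(512,480))])[...,::-1])
E
```

```text
time_s: 12.85
ee_pos: [0.4685, -0.0875, 0.0754]
tcp_rot: [0.068, 0.012, 0.998, -0.001]
force: [1.7, 0.4, -0.8]
gripper_width: 0.0168
grasp_force: 99.2
time_s: 13.35
ee_pos: [0.4984, -0.088, 0.0755]
tcp_rot: [0.068, 0.012, 0.998, -0.001]
force: [0.8, 0.6, 0.7]
gripper_width: 0.0169
grasp_force: 99.4
[ 0.49836952 -0.08802746  0.07548395] [0.84950232 0.55999431 0.66794927] [-0.00593243 -0.45990885  0.06846111]
```

```bash
python3 -m crank '{"dp":[[-0.2,0,0.031],[-0.2,0,0.026],[-0.2,0,0.026],[0,0,0]],"delta_rot":[[0,0,0],[0,0,0],[0,0,0],[0,0,0]]}'
python3 -m crank '{"dp":[[-0.15,0,0.02],[-0.15,0,0.02],[-0.15,0,0.02],[0,0,0]],"delta_rot":[[0,0,0],[0,0,0],[0,0,0],[0,0,0]]}'
python3 - <<'E'
from bench import *
from h import *
s=get_state();print(s["ee_pos"],s["force"],s["wrist_torque"])
c=capture("top");np.savez("t8.npz",**c);a=c["pixels"][160:260,285:345];c=capture("wrist");np.savez("w8.npz",**c);b=c["pixels"]
cv2.imwrite("pics/a8.png",cv2.hconcat([cv2.resize(a,(288,480),interpolation=cv2.INTER_CUBIC),cv2.resize(b,(512,480))])[...,::-1])
E
```

```text
time_s: 13.95
ee_pos: [0.5281, -0.0886, 0.0754]
tcp_rot: [0.067, 0.012, 0.998, -0.001]
force: [-1.9, -0.3, 3.5]
gripper_width: 0.0173
grasp_force: 99.9
time_s: 14.45
ee_pos: [0.5504, -0.0891, 0.0754]
tcp_rot: [0.067, 0.012, 0.998, -0.001]
force: [-3.2, 0.1, 5.1]
gripper_width: 0.0168
grasp_force: 100.3
[ 0.55038901 -0.08909597  0.07543502] [-3.24193779  0.13048738  5.08296821] [-0.0445228  -0.08021075  0.00329644]
```

```bash
python3 -m crank '{"dp":[[-0.1,0,0.013],[-0.1,0,0.013],[0,0,0]],"delta_rot":[[0,0,0],[0,0,0],[0,0,0]]}'
python3 -m crank '{"dp":[[-0.06,0,0.008],[-0.06,0,0.008],[0,0,0]],"delta_rot":[[0,0,0],[0,0,0],[0,0,0]]}'
python3 - <<'E'
from bench import *
from h import *
s=get_state();print(s["ee_pos"],s["force"],s["wrist_torque"])
c=capture("top");np.savez("t8.npz",**c);a=c["pixels"][160:260,285:345];c=capture("wrist");np.savez("w8.npz",**c);b=c["pixels"]
cv2.imwrite("pics/a8.png",cv2.hconcat([cv2.resize(a,(288,480),interpolation=cv2.INTER_CUBIC),cv2.resize(b,(512,480))])[...,::-1])
E
```

```text
time_s: 14.92
ee_pos: [0.5601, -0.0893, 0.0755]
tcp_rot: [0.067, 0.012, 0.998, -0.001]
force: [-5.1, -0.6, 6.6]
gripper_width: 0.0168
grasp_force: 100.5
time_s: 15.3
ee_pos: [0.5656, -0.0894, 0.0755]
tcp_rot: [0.066, 0.012, 0.998, -0.001]
force: [-7.1, 1.4, 9.3]
gripper_width: 0.0168
grasp_force: 101.0
[ 0.56563725 -0.08939867  0.07554   ] [-7.07389983  1.41891751  9.30781994] [-0.11850949  0.41584977  0.02004403]
```

View pics/a8.png

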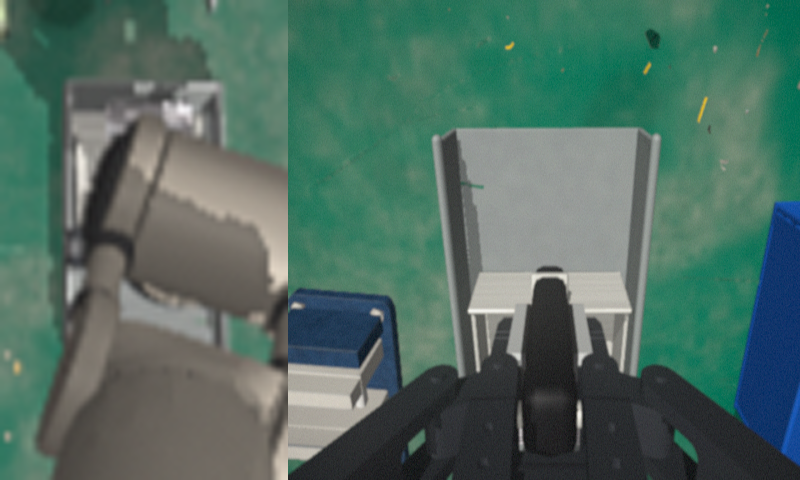

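The left crop shows sinks bunched at the tray's far end near (150,105). The right crop shows the scoop's back wall at (550,290), centred and square between the tray walls.

```bash
python3 -m crank '{"dp":[[-0.05,0,0.006],[-0.05,0,0.006],[0,0,0]],"delta_rot":[[0,0,0],[0,0,0],[0,0,0]]}'
python3 -m crank '{"dp":[[-0.05,0,0.006],[-0.05,0,0.006],[0,0,0]],"delta_rot":[[0,0,0],[0,0,0],[0,0,0]]}'
```

```text
time_s: 15.78
ee_pos: [0.5676, -0.0893, 0.076]
tcp_rot: [0.063, 0.011, 0.998, -0.001]
force: [-22.6, -0.2, 23.1]
gripper_width: 0.0168
grasp_force: 103.2
time_s: 16.15
ee_pos: [0.5683, -0.0892, 0.0766]
tcp_rot: [0.059, 0.011, 0.998, -0.0]
force: [-44.2, -1.3, 42.9]
gripper_width: 0.0171
grasp_force: 106.5
```

```bash
python3 -m crank '{"dp":[[0.12,0,-0.015],[0,0,0],[0.05,0,-0.09],[0.045,0,-0.09],[0.04,0,-0.095],[0.03,0,-0.1],[0,0,0]],"delta_rot":[[0,0,0],[0,0,0],[0,-1,0],[0,-1,0],[0,-1,0],[0,-1,0],[0,0,0]]}'
python3 - <<'E'
from bench import *
from h import *
s=get_state();print(s["ee_pos"],s["force"],s["wrist_torque"],rot(s["tcp_rot"]).round(3)[:,2])
E
```

```text
time_s: 17.02
ee_pos: [0.556, -0.0887, 0.0903]
tcp_rot: [0.203, 0.012, 0.979, -0.002]
force: [0.3, -0.2, -2.7]
gripper_width: 0.0167
grasp_force: 98.7
[ 0.55604347 -0.08871486  0.09026102] [ 0.29016621 -0.2277751  -2.65004066] [0.04395075 0.64829183 0.02982671] [ 0.398 -0.008 -0.917]
```

```bash
python3 -m crank '{"dp":[[-0.16,0,-0.37],[-0.24,0,-0.55],[-0.24,0,-0.55],[-0.24,0,-0.55],[-0.16,0,-0.37],[0,0,0],[0.3,0,-0.13],[0.4,0,-0.17],[0.3,0,-0.13],[0.1,0,-0.04],[0,0,0]],"delta_rot":[[0,0,0],[0,0,0],[0,0,0],[0,0,0],[0,0,0],[0,0,0],[0,0,0],[0,0,0],[0,0,0],[0,0,0],[0,0,0]]}'
python3 - <<'E'
from bench import *
from h import *
s=get_state();print(s["ee_pos"],s["force"],s["wrist_torque"],rot(s["tcp_rot"]).round(3)[:,2])
E
python3 -m crank '{"dp":[[0,0.3,0],[0,0.6,0],[0,0.7,0],[0,0.8,0],[0,0.7,0],[0,0.6,0],[0,0.4,0],[0,0.2,0],[0,0,0],[0,0,0]],"delta_rot":[[0,0,0],[0,0,0],[0,0,0],[0,0,0],[0,0,0],[0,0,0],[0,0,0],[0,0,0],[0,0,0],[0,0,0]]}'
python3 - <<'E'
from bench import *
from h import *
s=get_state();print(s["ee_pos"],s["force"],s["wrist_torque"],rot(s["tcp_rot"]).round(3)[:,2])
c=capture("top");np.savez("t9.npz",**c);cv2.imwrite("pics/t9.png",c["pixels"][...,::-1])
d=capture("scene");np.savez("s9.npz",**d)
T0=dict(np.load("top0.npz"))["pixels"]
for n,p in(("before",T0),("now",c["pixels"])):
    a=p[176:236,299:332].mean(2);print(n)
    for r in range(0,60,4):print(176+r,a[r:r+4,4:24].mean().round(0),a[r:r+4,4:24].std().round(0),a[r:r+4].max().round(0))
E
```

```text
time_s: 18.4
ee_pos: [0.4981, -0.088, 0.2213]
tcp_rot: [0.206, 0.012, 0.979, -0.003]
force: [0.7, -0.7, -3.4]
gripper_width: 0.0169
grasp_force: 98.8
[ 0.49805142 -0.08804532  0.22130154] [ 0.65003259 -0.66485672 -3.43891128] [0.04618887 0.64787798 0.00331086] [ 0.402 -0.01  -0.915]
time_s: 19.65
ee_pos: [0.5031, 0.1266, 0.2212]
tcp_rot: [0.205, 0.012, 0.979, -0.003]
force: [0.2, -0.1, -4.0]
gripper_width: 0.0169
grasp_force: 98.9
[0.50314405 0.12655212 0.22118218] [ 0.21511453 -0.12512607 -3.96339988] [0.01209551 0.69530368 0.0029139 ] [ 0.402 -0.01  -0.916]
before
176 136.0 24.0 181.0
180 127.0 20.0 150.0
184 143.0 31.0 208.0
188 153.0 29.0 206.0
192 131.0 27.0 197.0
196 155.0 31.0 213.0
200 158.0 32.0 232.0
204 122.0 21.0 171.0
208 162.0 33.0 227.0
212 157.0 26.0 221.0
216 147.0 1.0 187.0
220 148.0 1.0 186.0
224 149.0 1.0 185.0
228 149.0 1.0 164.0
232 134.0 21.0 162.0
now
176 137.0 24.0 181.0
180 145.0 3.0 152.0
184 155.0 2.0 158.0
188 154.0 1.0 159.0
192 153.0 2.0 172.0
196 151.0 2.0 179.0
200 150.0 1.0 161.0
204 150.0 1.0 157.0
208 149.0 1.0 154.0
212 149.0 1.0 155.0
216 148.0 1.0 187.0
220 149.0 1.0 187.0
224 149.0 1.0 186.0
228 150.0 1.0 165.0
232 135.0 21.0 163.0
```

```bash
python3 -m crank '{"dp":[[0,0,0],[0,0,0],[0,0,0],[0,0,0],[0,0,0],[0,0,0],[0,0,0],[0,0,0],[0.015,0,0.3],[0.015,0,0.35],[0,0,0.25],[0,0,0]],"delta_rot":[[0,0.8,0],[0,1,0],[0,1,0],[0,1,0],[0,1,0],[0,1,0],[0,1,0],[0,0.8,0],[0,0,0],[0,0,0],[0,0,0],[0,0,0]]}'
python3 - <<'E'
from bench import *
from h import *
s=get_state();print(s["ee_pos"],s["force"],s["wrist_torque"],rot(s["tcp_rot"]).round(3)[:,2])
E
```

```text
time_s: 21.25
ee_pos: [0.4961, 0.1268, 0.1761]
tcp_rot: [-0.059, 0.012, 0.998, 0.0]
force: [-0.3, -0.8, -2.8]
gripper_width: 0.0173
grasp_force: 98.9
[0.49612251 0.12684981 0.17613517] [-0.31477297 -0.75139752 -2.78036459] [ 0.00255676  0.00461116 -0.0112246 ] [-0.117  0.002 -0.993]
```

```bash
python3 -m crank '{"dp":[[-0.062,0,-0.073],[-0.062,0,-0.073],[-0.062,0,-0.073],[-0.062,0,-0.073],[-0.062,0,-0.073],[-0.062,0,-0.073],[-0.062,0,-0.073],[-0.062,0,-0.073],[-0.062,0,-0.073],[-0.062,0,-0.073],[-0.062,0,-0.073],[-0.062,0,-0.073]],"delta_rot":[[0,0.5,0],[0,0.5,0],[0,0.5,0],[0,0.5,0],[0,0.5,0],[0,0.5,0],[0,0.5,0],[0,0.5,0],[0,0.5,0],[0,0.5,0],[0,0.5,0],[0,0.5,0]]}'
python3 -m crank '{"dp":[[-0.062,0,-0.073],[-0.062,0,-0.073],[-0.062,0,-0.073],[0,0,0],[0,0,0],[0,0,0],[0,0,0]],"delta_rot":[[0,0.5,0],[0,0.5,0],[0,0.5,0],[0,0,0],[0,0,0],[0,0,0],[0,0,0]]}'
python3 - <<'E'
from bench import *
from h import *
s=get_state();print(s["ee_pos"],s["force"],s["wrist_torque"],rot(s["tcp_rot"]).round(3)[:,2])
c=capture("scene");np.savez("s10.npz",**c);cv2.imwrite("pics/s10.png",c["pixels"][...,::-1])
c=capture("wrist");np.savez("w10.npz",**c);cv2.imwrite("pics/w10.png",c["pixels"][...,::-1])
E
```

```text
time_s: 22.75
ee_pos: [0.5457, 0.126, 0.2078]
tcp_rot: [-0.263, 0.011, 0.965, 0.003]
force: [0.5, 0.3, -1.7]
gripper_width: 0.0166
grasp_force: 99.1
time_s: 23.62
ee_pos: [0.5583, 0.1259, 0.2116]
tcp_rot: [-0.314, 0.011, 0.949, 0.003]
force: [-0.1, -1.1, -1.9]
gripper_width: 0.0166
grasp_force: 99.1
[0.55834097 0.12585259 0.21156966] [-0.12573431 -1.07941203 -1.87788247] [-0.04975934 -0.53416324  0.00927004] [-0.596  0.014 -0.803]
```

```bash
python3 -m crank '{"dp":[[0.3,0,-0.4],[0.48,0,-0.64],[0.64,0.01,0.48],[0.64,0,0.48],[0.4,0,0.3],[0,0,0],[0,0,0],[0,0,0],[0,0,0],[0,0,0],[0,0,0],[0,0,0]],"delta_rot":[[0,0,0],[0,0,0],[0,0,0],[0,0,0],[0,0,0],[0,-1,0],[0,-1,0],[0,-1,0],[0,-1,0],[0,-1,0],[0,-1,0],[0,-1,0]]}'
python3 -m crank '{"dp":[[0,-0.2,0],[0,-0.5,0],[0,-0.9,0],[0,-0.9,0],[0,-0.9,0],[0,-0.9,0],[0,-0.9,0],[0,-0.9,0],[0,-0.9,0],[0,-0.9,0],[0,-0.9,0],[0,0,0]],"delta_rot":[[0,-1,0],[0,-1,0],[0,-1,0],[0,-1,0],[0,-0.6,0],[0,0,0],[0,0,0],[0,0,0],[0,0,0],[0,0,0],[0,0,0],[0,0,0]]}'
python3 - <<'E'
from bench import *
from h import *
s=get_state();print(s["ee_pos"],s["force"],rot(s["tcp_rot"]).round(3))
c=capture("top");np.savez("t11.npz",**c);p=c["pixels"]
cv2.imwrite("pics/t11.png",p[...,::-1])
# box interior: light low-saturation blobs
g=cv2.cvtColor(p,cv2.COLOR_RGB2HSV);m=np.zeros(g.shape[:2],np.uint8);m[170:226,222:280]=((g[170:226,222:280,1]<80)*255)
n,_,st,ce=cv2.connectedComponentsWithStats(m)
for i in range(1,n):
    if st[i,4]>8:print(st[i],ray(c,*ce[i],.02)[:2].round(3))
E
```

```text
time_s: 25.22
ee_pos: [0.4529, 0.1288, 0.2761]
tcp_rot: [-0.075, 0.012, 0.997, 0.001]
force: [0.3, 0.8, -2.3]
gripper_width: 0.0169
grasp_force: 99.0
time_s: 26.72
ee_pos: [0.4421, -0.3136, 0.2754]
tcp_rot: [0.084, 0.013, 0.996, -0.001]
force: [-0.2, 0.7, -2.0]
gripper_width: 0.0168
grasp_force: 99.2
[ 0.44210999 -0.313579    0.27544895] [-0.20892312  0.6818927  -1.99052904] [[-0.985  0.027  0.168]
 [ 0.026  1.    -0.005]
 [-0.168 -0.    -0.986]]
[222 170   4  12  41] [0.713 0.221]
[259 181   8   2  13] [0.687 0.083]
[242 193  22  20 310] [0.612 0.121]
[273 219   7   7  40] [0.544 0.039]
[232 224  11   2  19] [0.538 0.173]
```

```bash
python3 -m crank '{"dp":[[0.1,-0.8,0],[0,0,0],[0.15,0,0.89],[0.15,0,0.89],[0.15,0,0.89],[0.1,0,0.6],[0.08,0,0.46],[0.015,0,0.1],[0,0,0]],"delta_rot":[[0,0,0],[0,0,0],[0,0,0],[0,0,0],[0,0,0],[0,0,0],[0,0,0],[0,0,0],[0,0,0]]}'
```

```text
time_s: 27.9
ee_pos: [0.4381, -0.3505, 0.0817]
tcp_rot: [0.085, 0.011, 0.996, -0.001]
force: [-0.0, -0.3, -1.7]
gripper_width: 0.0167
grasp_force: 99.2
```

```bash
python3 -m crank '{"dp":[[0.007,0,0.04],[0,0,0]],"delta_rot":[[0,0,0],[0,0,0]]}'; python3 -c "
from bench import *
s=get_state();print(s['ee_pos'],s['force'],s['wrist_torque'])"
```

```text
time_s: 28.15
ee_pos: [0.4379, -0.3512, 0.0797]
tcp_rot: [0.085, 0.012, 0.996, -0.002]
force: [-0.4, 0.2, -1.6]
gripper_width: 0.0169
grasp_force: 99.2
[ 0.43790159 -0.35121699  0.07967629] [-0.37582034  0.21765364 -1.62585202] [-0.0125365   0.2378399   0.00363991]
```

```bash
python3 -m crank '{"dp":[[0.014,0,0.08],[0.007,0,0.04],[0,0,0]],"delta_rot":[[0,0,0],[0,0,0],[0,0,0]]}';python3 -m crank '{"dp":[[0.007,0,0.04],[0,0,0]],"delta_rot":[[0,0,0],[0,0,0]]}';python3 -m crank '{"dp":[[0.004,0,0.02],[0,0,0]],"delta_rot":[[0,0,0],[0,0,0]]}'; python3 -c "
from bench import *
s=get_state();print(s['ee_pos'],s['force'],s['wrist_torque'])"
```

```text
time_s: 28.52
ee_pos: [0.4375, -0.351, 0.0726]
tcp_rot: [0.085, 0.012, 0.996, -0.001]
force: [-1.1, -0.2, -1.5]
gripper_width: 0.0168
grasp_force: 99.2
time_s: 28.78
ee_pos: [0.4376, -0.351, 0.0706]
tcp_rot: [0.085, 0.012, 0.996, -0.001]
force: [-0.3, 0.3, -1.7]
gripper_width: 0.0168
grasp_force: 99.2
time_s: 29.02
ee_pos: [0.4376, -0.3511, 0.0697]
tcp_rot: [0.085, 0.012, 0.996, -0.001]
force: [0.2, 0.2, -1.9]
gripper_width: 0.0169
grasp_force: 99.2
[ 0.43758607 -0.3510617   0.06973465] [ 0.21530215  0.22039579 -1.93355497] [ 0.008708    0.22175244 -0.02648125]
```

```bash
python3 -m crank '{"dp":[[0.004,0,0.02],[0,0,0]],"delta_rot":[[0,0,0],[0,0,0]]}';python3 -m crank '{"dp":[[0,0,0],[0,0,0],[0,0,0],[0,0,0],[0,0,0],[0,0,0]],"delta_rot":[[0,0,0],[0,0,0],[0,0,0],[0,0,0],[0,0,0],[0,0,0]]}' 1;python3 -m crank '{"dp":[[0,0,-0.2],[0,0,-0.6],[0,0,-0.8],[0,0,-0.8],[0,0,-0.8],[0,0.8,0],[0,0.8,0],[0,0,0],[0,0,0]],"delta_rot":[[0,0,0],[0,0,0],[0,0,0],[0,0,0],[0,0,0],[0,0,0],[0,0,0],[0,0,0],[0,0,0]]}'
python3 - <<'E'
from bench import *
from h import *
t=capture("top");w=capture("wrist");s=capture("scene")
T0=dict(np.load("top0.npz"))
d=np.abs(t["pixels"].astype(int)-T0["pixels"]).max(2);m=(d>45).astype(np.uint8);n,_,st,ce=cv2.connectedComponentsWithStats(m)
print([(st[i].tolist()) for i in range(1,n) if st[i,4]>15])
p=t["pixels"];g=cv2.cvtColor(p,cv2.COLOR_RGB2HSV)
def rect(lo,hi,roi):
    a,b,c,e=roi;m=np.zeros(p.shape[:2],np.uint8);m[b:e,a:c]=cv2.inRange(g,lo,hi)[b:e,a:c];q=max(cv2.findContours(m,0,1)[0],key=cv2.contourArea);return cv2.minAreaRect(q)
print("scoop",rect((0,0,130),(179,40,255),(370,200,420,262)))
print("blue",rect((105,120,60),(125,255,255),(215,160,285,230)))
cv2.imwrite("pics/final.png",cv2.hconcat([cv2.resize(p[140:290,220:420],(533,400)),cv2.resize(w["pixels"],(267,400))])[...,::-1])
E
```

```text
time_s: 29.28
ee_pos: [0.4377, -0.3511, 0.069]
tcp_rot: [0.085, 0.012, 0.996, -0.001]
force: [-0.2, 0.8, 0.8]
gripper_width: 0.0168
grasp_force: 99.6
time_s: 30.02
ee_pos: [0.4376, -0.3511, 0.0688]
tcp_rot: [0.085, 0.012, 0.996, -0.001]
force: [0.3, 0.8, 0.6]
gripper_width: 0.0857
grasp_force: 0.0
time_s: 31.15
ee_pos: [0.4126, -0.2709, 0.2272]
tcp_rot: [0.085, 0.011, 0.996, -0.002]
force: [0.0, -0.7, -1.4]
gripper_width: 0.0853
grasp_force: 0.0
[[325, 124, 6, 6, 26], [255, 148, 11, 4, 23], [224, 153, 49, 29, 696], [136, 159, 25, 22, 280], [227, 182, 45, 46, 1454], [259, 182, 10, 2, 19], [306, 182, 18, 10, 52], [307, 193, 15, 4, 39], [171, 203, 26, 24, 410], [303, 202, 8, 9, 34], [377, 221, 4, 24, 28], [246, 231, 2, 15, 17], [303, 235, 158, 149, 6297], [104, 249, 6, 13, 53], [127, 250, 6, 6, 23], [289, 272, 9, 13, 41], [247, 306, 63, 39, 1380], [218, 331, 35, 44, 484], [246, 330, 3, 12, 21], [32, 348, 97, 36, 1630], [262, 356, 59, 28, 1025], [248, 375, 10, 9, 45]]
scoop ((392.47137451171875, 235.1974639892578), (27.411094665527344, 28.053539276123047), 87.95458984375)
blue ((248.55784606933594, 191.44985961914062), (63.8112678527832, 46.10878372192383), 88.87670135498047)
```

Run:
```python
from bench import *
from h import *
t=capture("top");s=capture("scene");T0=dict(np.load("top0.npz"))["pixels"];S0=dict(np.load("scene0.npz"))["pixels"]
e=lambda p:cv2.Canny(p,60,150)
def mt(A,B,n,x,y,w,h):
    a=A[y:y+h,x:x+w];b=B[y-12:y+h+12,x-12:x+w+12];r=cv2.matchTemplate(b,a,cv2.TM_CCOEFF_NORMED);_,v,_,l=cv2.minMaxLoc(r);print(n,round(v,2),l[0]-12,l[1]-12)
for n,x,y,w,h in(("bottle",170,198,26,32),("meter",163,240,28,50),("tape",286,262,24,24),("fan",118,240,24,25),("scoop",375,218,38,40),("tray",296,172,40,66)):
    mt(T0,t["pixels"],n,x,y,w,h)
for n,x,y,w,h in(("bottle",192,158,20,32),("meter",148,183,40,24),("tape",216,232,20,16),("fan",146,170,16,14)): mt(S0,s["pixels"],"sc "+n,x,y,w,h)
# sinks in box, lid
p=t["pixels"];g=cv2.cvtColor(p,cv2.COLOR_RGB2HSV);m=np.zeros(p.shape[:2],np.uint8);m[180:224,229:272]=(g[180:224,229:272,1]<80)
n,_,st,ce=cv2.connectedComponentsWithStats(m);print([(st[i].tolist(),ray(t,*ce[i],.02)[:2].round(3)) for i in range(1,n) if st[i,4]>8])
a=p[188:218,236:270];[print(''.join('#' if v<80 else '.' for v in cv2.cvtColor(a,cv2.COLOR_RGB2HSV)[r,:,1])) for r in range(30)]
```

```text
bottle 0.88 0 0
meter 1.0 0 0
tape 0.94 0 0
fan 0.93 0 0
scoop 0.8 -1 0
tray 0.85 0 0
sc bottle 0.8 0 0
sc meter 0.67 5 -2
sc tape 0.93 0 0
sc fan 0.37 -4 3
[([259, 181, 8, 2, 13], array([0.687, 0.083])), ([242, 193, 22, 20, 312], array([0.612, 0.121]))]
..................................
..................................
..................................
..................................
..................................
..........###.....................
..........########................
..........################........
.........##################.......
.........###################......
.........###################......
.........###################......
.........###################......
.........##################.......
.........##################.......
..............#..##.######........
.................######...........
......##################..........
......##################..........
......##################..........
......##################..........
......##################..........
......##################..........
......##################..........
......##############..............
..................................
..................................
..................................
..................................
..................................
```

```bash
python3 -c "
from bench import *
print(get_state()['time_s']);print(hand_in())"
```

```text
31.4
the job is handed in; nothing more can be done
None
```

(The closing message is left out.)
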